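# Press the caps home, then hold the plate camera at its mark

### The job

Take the pressing block by its green handle and slide it along the well plate with light, steady pressure, from the end nearer the robot to the far end, so that all eight blue cap strips sit fully home; then stand the block upright on the bench again. Then get the picture of the plate ready: pinch the head of the camera arm so that its orange lock button is pressed in, and draw the arm out until the red line on its scale stands at the sleeve's mouth (130 mm out). The arm springs back by itself, so finish still holding it there, button in, and leave everything else where it stands.

Things in the scene. Friction and masses are not known exactly. Their poses are not given: they have to be found in the camera images.
- plate_top (a point): Middle of the white 96-well plate on the photo station, level with the cap tops when fully home (44 mm above the bench). Station axes: +x along the plate's 127 mm length, from the end nearer the robot to the far end; +y across its 85 mm width, the way the camera arm is pulled out; z up. Eight blue cap strips (77 x 7.4 mm) lie parallel to y, 9 mm apart, at x = -31.5 to +31.5 mm.
- strip1 (a joint): Cap strip 1 of 8, counted from the end of the plate nearer the robot, at x = -31.5 mm of plate_top: how far it is pressed in. 0 = 3 mm proud, 0.003 = fully home. About 2 N pushes one strip in; it stays where it is left.
- strip2 (a joint): Cap strip 2 of 8, counted from the end of the plate nearer the robot, at x = -22.5 mm of plate_top: how far it is pressed in. 0 = 3 mm proud, 0.003 = fully home. About 2 N pushes one strip in; it stays where it is left.
- strip3 (a joint): Cap strip 3 of 8, counted from the end of the plate nearer the robot, at x = -13.5 mm of plate_top: how far it is pressed in. 0 = 3 mm proud, 0.003 = fully home. About 2 N pushes one strip in; it stays where it is left.
- strip4 (a joint): Cap strip 4 of 8, counted from the end of the plate nearer the robot, at x = -4.5 mm of plate_top: how far it is pressed in. 0 = 3 mm proud, 0.003 = fully home. About 2 N pushes one strip in; it stays where it is left.
- strip5 (a joint): Cap strip 5 of 8, counted from the end of the plate nearer the robot, at x = 4.5 mm of plate_top: how far it is pressed in. 0 = 3 mm proud, 0.003 = fully home. About 2 N pushes one strip in; it stays where it is left.
- strip6 (a joint): Cap strip 6 of 8, counted from the end of the plate nearer the robot, at x = 13.5 mm of plate_top: how far it is pressed in. 0 = 3 mm proud, 0.003 = fully home. About 2 N pushes one strip in; it stays where it is left.
- strip7 (a joint): Cap strip 7 of 8, counted from the end of the plate nearer the robot, at x = 22.5 mm of plate_top: how far it is pressed in. 0 = 3 mm proud, 0.003 = fully home. About 2 N pushes one strip in; it stays where it is left.
- strip8 (a joint): Cap strip 8 of 8, counted from the end of the plate nearer the robot, at x = 31.5 mm of plate_top: how far it is pressed in. 0 = 3 mm proud, 0.003 = fully home. About 2 N pushes one strip in; it stays where it is left.
- block_grip (a point): Grip point of the loose pressing block, in the middle of its green upright handle, 57 mm above its underside. Handle 16 mm thick along the block's x, 56 mm along y, from 31 to 83 mm high. Black foot below: 84 mm along y, 48 mm along x, 28 mm high, flat underneath for 20 mm, its long edges rounded to 14 mm radius so that it slides along x over proud caps. About 220 g; it stands by itself.
- block_foot (a point): Centre of the underside of the pressing block's foot, axes as for block_grip; z = 0 when it stands on the bench.
- press_block: The loose pressing block (see block_grip); its origin is block_foot. Close behind it, from about 0.57 m ahead of the robot, stands a tall white analyser: keep clear of it.
- nest: The black nest (140 x 98 mm) with plate and cap strips; origin 28 mm below plate_top, same axes. It is sprung: it yields straight down, beginning at about 3.5 N, 1.5 N more per mm, up to 8 mm (about 15 N) and springs back; plate_top sinks with it.
- head_grip (a point): Where to pinch the camera arm's white head (36 mm along the station's x, 30 along y, 44 high; centre 168 mm above the bench), midway between the orange lock button in its robot-side face and the ribbed finger rest in its far face: 45 mm apart along x, 40 with the button in. Axes as plate_top; moves with the arm. At home it is 130 mm short of the plate's middle in y.
- camera_arm: The moving part of the pull-out arm; origin at the head's centre, axes as plate_top. A bar 16 x 18 mm with the scale joins the head to the sleeve on the -y side; a camera 37 mm across hangs below it, down to 70 mm under the head's centre.
- extension (a joint): How far the camera arm is pulled out of its sleeve along the station's +y: 0 at home, 0.13 with the red line of its scale (black lines every 10 mm) just at the sleeve's mouth, 0.148 at its end stop. A spring of 3 to 5 N pulls it back home. At home the lock holds it fast until the button is pressed.
- lock_button (a joint): Orange lock button (20 x 24 mm, 8 mm proud) in the robot-side face of the head, pushed toward the station's +x: 0 = out and locked, from 0.004 free, 0.005 fully in. Springy, 3.5 N to begin and 7 N fully in; it springs out when let go.
- sleeve_mouth (a point): Centre of the sleeve's open end, where the scale is read; axes as for plate_top. The grey sleeve (36 x 32 mm) runs back from here 195 mm along -y on a column, and a black spring drum reaches 40 mm farther.
- timer: White timer, 62 x 66 x 18 mm, a bystander; origin under its centre.
- petri_1: Petri dish, 62 mm across, 15 mm high, a bystander; origin under its centre.
- lysis_bottle: White bottle with orange cap, 46 mm square, 92 mm high, a bystander; origin under its centre.
- beaker: Glass beaker, 65 mm across, 85 mm high, a bystander; origin under its centre.

How it is judged:
On the way, in this order (a step that is already met when the one before it is completed fails the run):
1. the block presses on the near end of the plate (contact force between press_block and nest above 2 N and y of block_foot in the frame of plate_top between -0.02 and 0.02 m and x of block_foot in the frame of plate_top between -0.06 and -0.022 m), for 0.05 s.
2. it slides on pressing over the middle (contact force between press_block and nest above 2 N and y of block_foot in the frame of plate_top between -0.02 and 0.02 m and x of block_foot in the frame of plate_top between -0.012 and 0.012 m), for 0.05 s.
3. it presses on the far end and all eight strips are home (contact force between press_block and nest above 2 N and y of block_foot in the frame of plate_top between -0.02 and 0.02 m and x of block_foot in the frame of plate_top between 0.022 and 0.06 m and value of joint each of strip1, strip2, strip3, strip4, strip5, strip6, strip7, strip8 above 0.0022 m), for 0.05 s.
4. the block stands upright on the bench, let go (height (world z) of block_foot between -0.004 and 0.004 m and angle between block_foot's own z axis and vertical below 0.1 rad and contact force between the fingers and press_block below 0.1 N and linear speed of press_block below 0.02 m/s), for 0.2 s.
5. the arm is held at the red line with the button pressed in (value of joint extension between 0.127 and 0.133 m and velocity of joint extension between -0.01 and 0.01 m/s and value of joint lock_button above 0.0035 m and contact force between the fingers and camera_arm above 4 N), for 0.3 s.
At the end, for the whole second after the job is handed in: The fingers hold the camera arm's head (more than 4 N) with the lock button at least 3.5 of 5 mm in, the arm is 127 to 133 mm out and still, all eight strips are home (at least 2.2 of 3 mm), and the block stands upright on the bench, at rest and let go (all of step 4 and all of step 5 and value of joint each of strip1, strip2, strip3, strip4, strip5, strip6, strip7, strip8 above 0.0022 m); the arm keeps its last pose, push and grip.
It fails at once if the plate is pressed with more than 30 N (contact force between anything else and nest above 30 N).
It fails at once if the fingers themselves press on the plate or caps (contact force between the fingers and nest above 1 N).
It fails at once if a bystander is shifted by more than 30 mm (distance of any of timer, petri_1, lysis_bottle, beaker from where it was at the start of the episode above 0.03 m).
It also fails if it takes over 72 s, if anything falls off the work surface, if the arm or the gripper's body presses on something with over 40 N, if the wrist force passes 120 N, or if a joint passes its speed limit or range.

### The arm

A 7-joint arm with a two-finger parallel gripper is mounted at the origin on a cart in front of the work surface, level with it; the furniture and walls round the work are solid. World frame = base frame: x ahead of the robot, y to its left, z up, the work surface at z = 0. Lengths are in m, angles in rad, forces in N, time in s.
With the tool pointing down it reaches from about 0.425 to 0.925 m from the base axis. Payload 6.8 kg.
Tool frame: the origin (TCP) lies at the very end of the fingers, on their centre line; the grasp point (between the pads) lies 19 mm behind it; z points along the fingers, x is the direction in which the jaws open and shut, and the axes are right-handed (so a half turn about z gives the same grasp; the last joint's range is limited). The gripper opens to 85 mm and grips with 20 to 120 N. Pads are 22 mm wide; open, the fingers measure 114 mm over their backs; the gripper's body (76 mm by 85 mm) begins 54 mm behind the grasp point. The pads swing forward as they close: fully open they stand 13 mm farther back than shut.
Start: joints at [1.081, 0.477, 0.022, 1.555, -0.011, 1.109, -0.083], TCP at [0.252, -0.626, 0.231] pointing down, gripper open.
Joint ranges: [-2.96, 2.96], [-0.34, 2.1], [-1.41, 1.46], [0.24, 2.44], [-1.37, 4.51], [0.17, 1.92], [-2.96, 2.96]. Speed limits (rad/s): [2.39, 2.39, 3.14, 3.14, 3.14, 3.14, 3.14].

### API

Orientations are given as a unit quaternion [w, x, y, z].
In Python, from station import bot gives the robot as it stands.
- The arm moves only by the shell command python3 -m creep 'ROWS' [FORCE]. ROWS is JSON, a list that holds one entry, the list of rows, each a list of 7 numbers: the shift along the tool's x, y, z in cm, then the turn, a rotation vector about the tool's x, y, z in rad, then the opening, from 0 (shut) to 1 (fully open). In form: [[[dx, dy, dz, wx, wy, wz, claw], ...]]. A call has 1 to 10 rows; each row is the pose to reach, as a shift and turn from the pose commanded when the call began, along the tool's axes at that moment; what a row does not reach only later rows make up. A row lasts 1/8 s, in which the tool goes at most 62.5 mm and 10.7 degrees, less where a joint would pass 70% of its speed; a pose out of reach is approached as far as the arm can. A call with a gripper value outside its range is refused whole. The fingers move at their own pace and stop on an object; FORCE is the grip in N (left out, the last holds). Time passes only in rows, so rows that repeat a pose let the fingers close. It gives the time, the measured TCP pose, the force and the opening at its end, in the units of the state.
- bot.get_obs(): the state, without advancing time (a new reading comes with each control period).
- bot.read_camera(name): name is "side" or "top" or "wrist"; returns (picture, depth): 384x512x3 uint8, blue, green, red; 384x512 float32, m along the optical axis (not along the pixel's ray), 0 where there is no reading.
- bot.calibration(name): a dict with "mtx" (3x3 intrinsics, pixels), "rvec" (rotation vector, rad) and "tvec" (3), from world to camera coordinates, as OpenCV has them. Camera axes: x right, y down, z forward; pixel columns grow to the right and rows downward; lengths in m; the calibration is good to about 2 mm. A picture is of the moment at which its call begins: read the wrist's pose just before it. calibration takes no time and is no camera call; for the wrist camera it gives the pose at the moment of the call.
- bot.hand_in(): hands the job in, once; it reports no verdict.
Trained networks look in the newest picture that a camera, given by its name, has taken for a name from the list of things; names that differ only in an ending like _2 or _b are one class to them, and where a whole thing is asked for, a point or a joint stands for the part that bears it (a point fixed in the world has none). Each returns a list of dicts, best first, with "p" (0 to 1); they miss things now and then, are a little off and sometimes report something else, mostly with a low value. They report only what shows in the picture. A call takes as long as a camera call.
- bot.find_in(camera, label): "xy" ([column, row] in pixels, amid what is visible of it).
- bot.silhouettes(camera, label): "mask" (384x512 bool, what is visible of it) and "xy" ([column, row] in pixels, amid what is visible of it).
The state is a dict: "t": time; "q": joint angles; "joint_vel": joint speeds; "joint_torque": joint torques, N m; "eef_pos": TCP position; "tool_rot": TCP orientation; "contact_force": force on the tool from outside, world axes, zero at the start; "torque": the same for the moment, N m; "gripper_width": opening from 0.0 (shut) to 1.0 (fully open).
Only numpy, scipy, OpenCV 4.12 (cv2) and the standard library are available. Lean on these libraries where they do the work, as an engineer would, in place of code of your own. Each camera call takes 0.05 s, during which the arm holds its last target.

## Working session

There is one attempt and no reset: what is moved stays moved. The work goes in short steps, Python scripts to look and compute and a shell command to move; the robot and the scene stay as the last step left them, time stands still between calls to the robot, and variables do not carry over. Pictures are saved under pics/ and viewed, and the job is handed in when it is done.

```bash
ls; mkdir -p pics; python3 - <<'E'
from station import bot
import cv2,numpy as np
o=bot.get_obs()
for k,v in o.items(): print(k,np.round(v,4))
for n in ['side','top','wrist']:
    im,d=bot.read_camera(n); cv2.imwrite(f'pics/{n}0.png',im); np.save(f'{n}0.npy',d)
    c=bot.calibration(n); print(n,c)
    for l in ['press_block','nest','camera_arm','lock_button','block_grip','head_grip','plate_top','sleeve_mouth','timer','petri_1','lysis_bottle','beaker']:
        r=bot.find_in(n,l); print(n,l,[(np.round(x['xy']),round(x['p'],2)) for x in r[:2]])
print(bot.get_obs()['t'])
E
```

```text
pics
t 0.0
q [ 1.0809  0.4778  0.0223  1.5565 -0.0115  1.1093 -0.0831]
joint_vel [-0.0016  0.0003  0.0005 -0.0002  0.0009 -0.0014 -0.0007]
joint_torque [ 0.00000e+00 -5.96457e+01  1.60800e+00 -2.81195e+01  1.25000e-02
  9.60000e-03  0.00000e+00]
eef_pos [ 0.2512 -0.6258  0.2303]
tool_rot [-5.000e-04  8.284e-01 -5.601e-01 -8.000e-04]
contact_force [-0.1134  0.1141  0.9274]
torque [-0.0092 -0.0645 -0.0039]
gripper_width 1.0007
side {'mtx': array([[406.8963392 ,   0.        , 251.2532713 ],
       [  0.        , 406.8963392 , 192.08943782],
       [  0.        ,   0.        ,   1.        ]]), 'rvec': array([ 0.79998525, -2.63851155,  1.04317793]), 'tvec': array([0.38583652, 0.34497187, 1.07189725])}
side press_block [(array([312., 173.]), 0.8)]
side nest [(array([176., 308.]), 0.62)]
side camera_arm [(array([208., 250.]), 0.55)]
side lock_button []
side block_grip [(array([317., 173.]), 0.63)]
side head_grip [(array([203., 246.]), 0.96)]
side plate_top [(array([176., 309.]), 0.95), (array([170., 298.]), 0.16)]
side sleeve_mouth [(array([206., 280.]), 0.66)]
side timer [(array([294., 235
[... 848 characters left out ...]
9., 196.]), 0.63)]
top timer [(array([261., 234.]), 0.67)]
top petri_1 [(array([286., 231.]), 0.78)]
top lysis_bottle [(array([141., 200.]), 0.64)]
top beaker [(array([373., 155.]), 0.67)]
wrist {'mtx': array([[266.51409818,   0.        , 258.17042612],
       [  0.        , 266.51409818, 192.31114745],
       [  0.        ,   0.        ,   1.        ]]), 'rvec': array([-2.38130727,  1.60978671,  0.24976809]), 'tvec': array([-0.67557953, -0.03916541,  0.37971548])}
wrist press_block []
wrist nest []
wrist camera_arm []
wrist lock_button []
wrist block_grip []
wrist head_grip []
wrist plate_top []
wrist sleeve_mouth []
wrist timer []
wrist petri_1 []
wrist lysis_bottle []
wrist beaker []
1.95
```

View images.

View pics/side0.png

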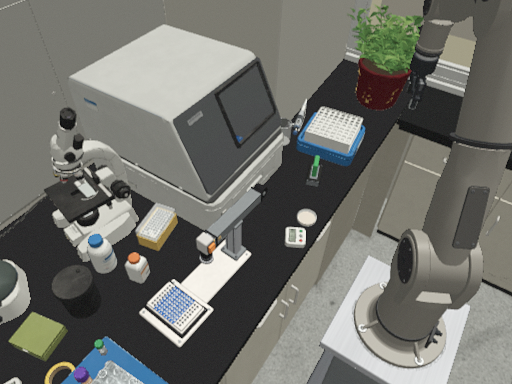

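View pics/top0.png

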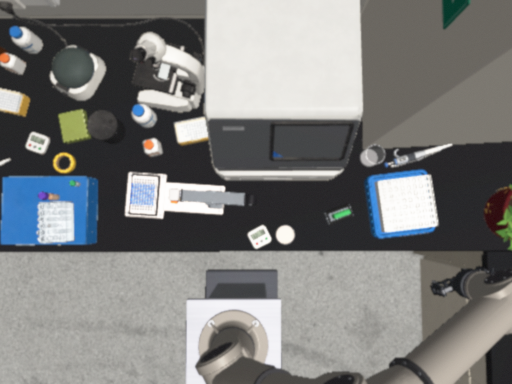

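```bash
python3 - <<'E'
import cv2
a=cv2.imread('pics/top0.png')[130:270,100:400]
cv2.imwrite('pics/top0z.png',cv2.resize(a,None,fx=2.66,fy=2.66,interpolation=cv2.INTER_CUBIC))
a=cv2.imread('pics/side0.png')[190:384,100:350]
cv2.imwrite('pics/side0z.png',cv2.resize(a,None,fx=3,fy=3,interpolation=cv2.INTER_CUBIC))
E
```

```text
(no output)
```

View pics/top0z.png

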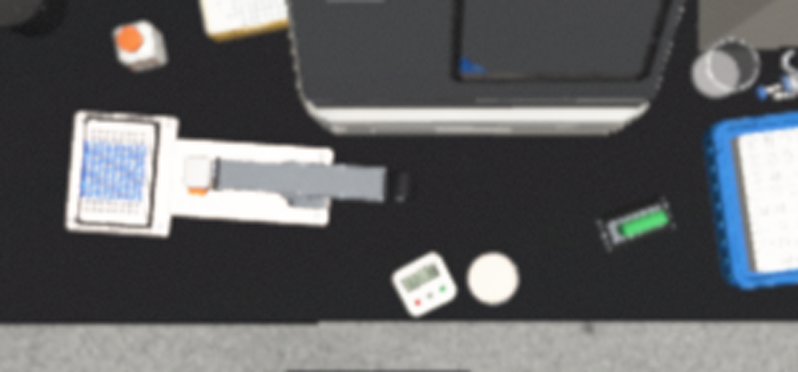

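View pics/side0z.png

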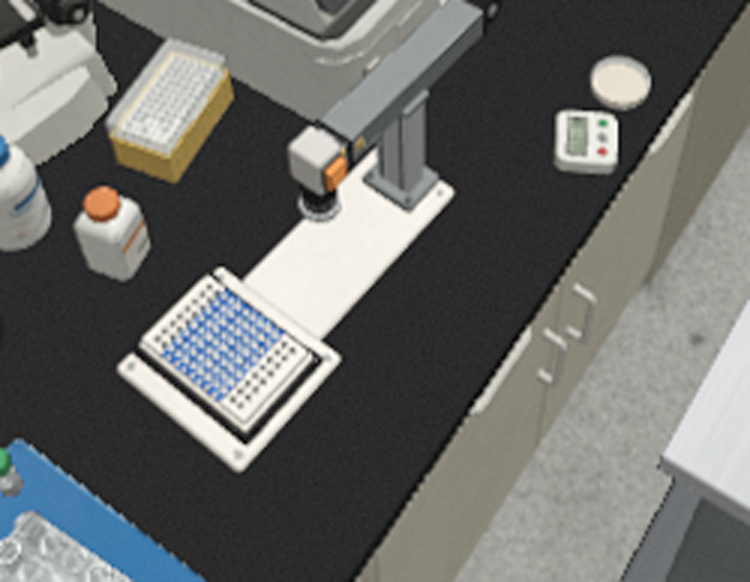

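```bash
cat > h.py <<'E'
from station import bot
import cv2,numpy as np
from scipy.spatial.transform import Rotation as R
def cloud(d,c,msk=None):
    """world points HxWx3 from depth"""
    K=c['mtx'];H,W=d.shape
    u,v=np.meshgrid(np.arange(W),np.arange(H))
    P=np.stack([(u-K[0,2])/K[0,0]*d,(v-K[1,2])/K[1,1]*d,d],-1)
    Rm=cv2.Rodrigues(c['rvec'])[0]
    X=(P-c['tvec'])@Rm
    X[d<=0]=np.nan
    return X
def proj(X,c):
    return cv2.projectPoints(np.float64(X).reshape(-1,1,3),c['rvec'],c['tvec'],c['mtx'],None)[0].reshape(-1,2)
E
python3 - <<'E'
from h import *
for n in ['top','side']:
    c=bot.calibration(n);d=np.load(n+'0.npy');im=cv2.imread(f'pics/{n}0.png')
    X=cloud(d,c)
    hsv=cv2.cvtColor(im,cv2.COLOR_BGR2HSV).astype(int)
    h,s,v=hsv[...,0],hsv[...,1],hsv[...,2]
    x,y,z=X[...,0],X[...,1],X[...,2]
    reg=(x>0.35)&(x<0.65)
    def rep(name,m):
        P=X[m]; 
        if len(P)<4: print(n,name,len(P));return
        r=cv2.minAreaRect(P[:,:2].astype(np.float32))
        print(n,name,len(P),'med',np.round(np.nanmedian(P,0),4),'rect',np.round(r[0],4),np.round(r[1],4),round(r[2],1),'z',np.round(np.nanpercentile(P[:,2],[5,50,95]),4))
    rep('green',reg&(h>45)&(h<80)&(s>120)&(y<0)&(y>-0.5))
    rep('blue',reg&(h>95)&(h<130)&(s>70)&(y>0.2)&(y<0.45)&(z<0.07)&(z>0.02))
    rep('white plate',reg&(s<50)&(v>150)&(y>0.15)&(y<0.45)&(z<0.07)&(z>0.03))
    rep('head',reg&(z>0.15)&(y>0.0)&(y<0.4)&(s<40)&(v>180))
    rep('orange',reg&(h>5)&(h<20)&(s>120)&(z>0.14)&(y>0.0)&(y<0.4))
    rep('arm',reg&(z>0.15)&(y>-0.2)&(y<0.4))
    rep('blk',(x>0.3)&(x<0.52)&(y<-0.2)&(y>-0.42)&(z>0.015)&(z<0.12))
    rep('handle',(x>0.3)&(x<0.52)&(y<-0.2)&(y>-0.42)&(z>0.07)&(z<0.12))
    for l,(u,v_) in dict(timer=(260,237) if n=='top' else (294,235),petri=(285,234) if n=='top' else (307,217)).items(): print(l,X[v_,u])
E
```

```text
top green 73 med [ 0.4334 -0.3562  0.0818] rect [ 0.436  -0.3603] [0.0148 0.063 ] 15.0 z [0.0754 0.0818 0.0872]
top blue 165 med [0.5065 0.3088 0.0448] rect [0.5052 0.3052] [0.0811 0.0636] 89.6 z [0.0398 0.0448 0.0507]
top white plate 608 med [0.5136 0.2889 0.0411] rect [0.5436 0.2966] [0.0903 0.2166] 87.1 z [0.0316 0.0411 0.0509]
top head 223 med [0.5007 0.1568 0.186 ] rect [0.5171 0.0942] [0.0978 0.1804] 1.3 z [0.1562 0.186  0.1918]
top orange 10 med [0.4739 0.1715 0.1791] rect [0.4725 0.1713] [0.0032 0.0146] 0.6 z [0.1773 0.1791 0.1819]
top arm 4354 med [ 0.5987 -0.0427  0.2359] rect [ 0.5553 -0.008 ] [0.3839 0.1893] 90.0 z [0.1577 0.2359 0.3321]
top blk 370 med [ 0.4341 -0.3518  0.0271] rect [ 0.4138 -0.2968] [0.0477 0.219 ] 20.0 z [0.0178 0.0271 0.0844]
top handle 86 med [ 0.4364 -0.3563  0.0819] rect [ 0.4355 -0.356 ] [0.0157 0.0537] 17.8 z [0.0758 0.0819 0.0872]
timer [ 0.35778572 -0.0906782   0.01496591]
petri [ 0.36740986 -0.1752704   0.01368228]
side green 89 med [ 0.4313 -0.3432  0.0792] rect [ 0.4095 -0.2846] [0.0183 0.3674] 20.0 z [0.0151 0.0792 0.084 ]
side blue 333 med [0.506  0.3008 0.0454] rect [0.4923 0.3011] [0.0951 0.1149] 85.6 z [0.04   0.0454 0.0484]
side white plate 1045 med [0.4898 0.3027 0.0415] rect [0.5452 0.2966] [0.0864 0.2135] 85.5 z [0.0318 0.0415 0.0501]
side head 136 med [0.4943 0.1691 0.1889] rect [0.5439 0.108 ] [0.0915 0.1973] 34.1 z [0.1519 0.1889 0.1918]
side orange 63 med [0.4711 0.1739 0.1758] rect [0.4723 0.1608] [0.0099 0.0445] 2.0 z [0.1579 0.1758 0.1817]
side arm 6717 med [ 0.5978 -0.0188  0.2262] rect [ 0.5541 -0.0062] [0.3874 0.192 ] 89.9 z [0.1556 0.2262 0.332 ]
side blk 307 med [ 0.4285 -0.337   0.0285] rect [ 0.4136 -0.2974] [0.0473 0.2159] 19.6 z [0.0175 0.0285 0.0827]
side handle 60 med [ 0.4329 -0.3524  0.0812] rect [ 0.4349 -0.3576] [0.0157 0.0596] 19.8 z [0.0731 0.0812 0.0842]
timer [ 0.36319163 -0.08672744  0.01690252]
petri [ 0.36516905 -0.17597315  0.01189021]
```

```bash
python3 -m creep '[[[-9,-13.5,0,0,0,-0.74,1],[-18.2,-27.2,0,0,0,-1.48,1],[-18.2,-27.2,0,0,0,-1.48,1],[-18.2,-27.2,0,0,0,-1.48,1],[-18.2,-27.2,0,0,0,-1.48,1],[-18.2,-27.2,0,0,0,-1.48,1],[-18.2,-27.2,0,0,0,-1.48,1],[-18.2,-27.2,0,0,0,-1.48,1],[-18.2,-27.2,0,0,0,-1.48,1],[-18.2,-27.2,0,0,0,-1.48,1]]]' 40
python3 - <<'E'
from h import *
o=bot.get_obs()
for k in ['t','q','eef_pos','tool_rot','contact_force','gripper_width']: print(k,np.round(o[k],4))
c=bot.calibration('wrist'); im,d=bot.read_camera('wrist')
cv2.imwrite('pics/w1.png',im); np.save('w1.npy',d); np.savez('w1c.npz',**c)
Rm=cv2.Rodrigues(c['rvec'])[0]; print('cam',-Rm.T@c['tvec'], Rm[2])
X=cloud(d,c);x,y,z=X[...,0],X[...,1],X[...,2]
for nm,m in dict(handle=(z>0.065)&(z<0.1)&(x<0.52)&(y<-0.25)&(y>-0.46),foot=(z>0.015)&(z<0.035)&(x<0.52)&(y<-0.25)&(y>-0.46)).items():
    P=X[m];print(nm,len(P))
    if len(P)>5: r=cv2.minAreaRect(P[:,:2].astype(np.float32)); print(np.round(r[0],4),np.round(r[1],4),r[2],np.median(P,0))
E
```

```text
t: 3.2
eef_pos: [0.436, -0.3563, 0.2313]
tool_rot: [0.0, 0.99, 0.143, 0.0]
contact_force: [-0.1, -0.2, -0.4]
gripper_width: 1.001
t 3.2
q [ 0.8796  0.3202 -0.3763  1.8067  0.1346  1.0396  0.7398]
eef_pos [ 0.436  -0.3563  0.2313]
tool_rot [0.     0.9897 0.1432 0.    ]
contact_force [-0.0594 -0.1802 -0.4016]
gripper_width 1.0013
cam [ 0.41474624 -0.28173065  0.37427797] [ 0.08571712 -0.29219022 -0.95251113]
handle 685
[ 0.4372 -0.3567] [0.0164 0.0552] 19.499967575073242 [ 0.43639931 -0.35436742  0.08298543]
foot 1860
[ 0.4592 -0.3877] [0.0733 0.1598] 18.99147605895996 [ 0.43986117 -0.35669198  0.02690774]
```

View pics/w1.png

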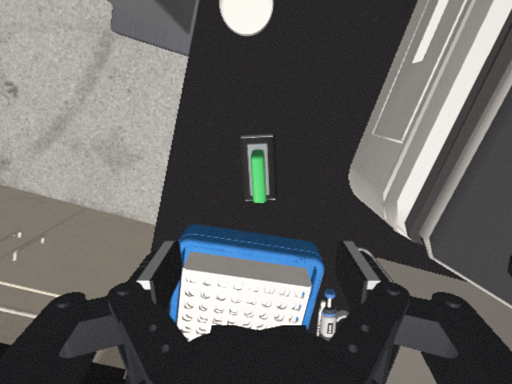

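```bash
python3 - <<'E'
from h import *
d=np.load('w1.npy');c=np.load('w1c.npz');X=cloud(d,c);x,y,z=X[...,0],X[...,1],X[...,2]
m=(x>0.34)&(x<0.54)&(y<-0.39)&(y>-0.55)&(z>0.03)
print(np.nanpercentile(z[m],[50,90,99,100]), y[m].max())
for z0 in (0.05,0.1,0.15,0.2,0.25):
    m=(z>z0)&(z<z0+.05)&(x>0.45)&(y<-0.2)&(y>-0.45);print(z0,m.sum(),x[m].min() if m.any() else 0)
E
python3 -m creep '[[[0.1,0.07,9,0,0,-0.044,1],[0.1,0.07,14,0,0,-0.044,1],[0.1,0.07,17,0,0,-0.044,1],[0.1,0.07,19,0,0,-0.044,1],[0.1,0.07,19,0,0,-0.044,1],[0.1,0.07,19,0,0,-0.044,0],[0.1,0.07,19,0,0,-0.044,0],[0.1,0.07,19,0,0,-0.044,0],[0.1,0.07,19,0,0,-0.044,0]]]' 40
```

```text
[0.06728786 0.08249827 0.0850709  0.08623118] -0.3902544748423251
0.05 3138 0.45004092809343704
0.1 8652 0.5512310396039726
0.15 11237 0.5559293779953294
0.2 5073 0.4748882609899882
0.25 5459 0.46848468740952526
t: 4.38
eef_pos: [0.4375, -0.3569, 0.0419]
tool_rot: [0.0, 0.986, 0.167, 0.0]
contact_force: [-0.0, 0.9, 2.3]
gripper_width: 0.178
```

```bash
python3 -m creep '[[[0,0,0,0,0,0,0],[0,0,0,0,0,0,0],[0,0,-2,0,0,0,0],[0,0,-5,0,0,0,0],[0,0,-10,0,0,0,0],[0,0,-16,0,0,0,0],[0,0,-22,0,0,0,0],[0,0,-22,0,0,0,0]]]' 60
python3 - <<'E'
from h import *
o=bot.get_obs()
print(o['eef_pos'],R.from_quat(np.roll(o['tool_rot'],-1)).as_matrix().round(4).tolist(),o['contact_force'],o['gripper_width'])
X=cloud(np.load('top0.npy'),bot.calibration('top'));x,y,z=X[...,0],X[...,1],X[...,2]
im=cv2.imread('pics/top0.png'); 
# station
m=(x>0.4)&(x<0.62)&(y>-0.12)&(y<0.25)&(z>0.14)&(z<0.2)
P=X[m]; 
for a,b in [(-.12,-.08),(-.08,-.04),(-.04,0),(0,.04),(.04,.08),(.08,.12),(.12,.15),(.15,.2)]:
    q=P[(P[:,1]>a)&(P[:,1]<b)&(P[:,0]<0.56)]
    if len(q)>5: print(a,b,len(q),np.percentile(q[:,0],[3,50,97]).round(4),np.percentile(q[:,2],[3,50,97]).round(4))
E
```

```text
t: 5.38
eef_pos: [0.4397, -0.3579, 0.2663]
tool_rot: [0.003, 0.986, 0.167, 0.003]
contact_force: [0.7, 0.5, -2.6]
gripper_width: 0.183
[ 0.43969219 -0.35787922  0.26625879] [[0.9445, 0.3285, 0.0075], [0.3286, -0.9445, -0.0057], [0.0052, 0.0079, -1.0]] [ 0.65669796  0.52822605 -2.56689531] 0.18291536132713032
-0.12 -0.08 22 [0.555  0.5579 0.5585] [0.1412 0.1447 0.1505]
-0.08 -0.04 164 [0.4636 0.4817 0.5584] [0.1417 0.1819 0.1884]
-0.04 0 192 [0.4638 0.4848 0.5586] [0.1442 0.1824 0.1872]
0 0.04 176 [0.467  0.4853 0.5585] [0.1455 0.1825 0.1878]
0.04 0.08 188 [0.4652 0.4854 0.5084] [0.1514 0.1821 0.1875]
0.08 0.12 158 [0.4734 0.4887 0.5068] [0.1773 0.183  0.1875]
0.12 0.15 129 [0.4742 0.4918 0.51  ] [0.171  0.1831 0.1881]
0.15 0.2 163 [0.471  0.4917 0.5128] [0.1662 0.1873 0.1924]
```

```bash
python3 -m creep '[[[1,-3,0,0,0,0.02,0],[3,-8,0,0,0,0.05,0],[5,-13.5,0,0,0,0.09,0],[7,-19,0,0,0,0.13,0],[9,-24.5,0,0,0,0.17,0],[11,-30,0,0,0,0.21,0],[13,-35.5,0,0,0,0.24,0],[15,-41,0,0,0,0.28,0],[17,-46,0,0,0,0.31,0],[18.5,-50.5,0,0,0,0.34,0]]]'
python3 - <<'E'
from h import *
o=bot.get_obs()
print(o['q'].round(3),o['eef_pos'],R.from_quat(np.roll(o['tool_rot'],-1)).as_matrix().round(4).tolist(),o['contact_force'],o['gripper_width'])
E
```

```text
t: 6.62
eef_pos: [0.4449, 0.1826, 0.2598]
tool_rot: [0.0, 1.0, -0.003, -0.001]
contact_force: [1.3, -0.2, -2.3]
gripper_width: 0.181
[ 0.169  0.203 -0.771  1.929  0.16   1.073 -0.674] [0.44487025 0.18260997 0.25979257] [[1.0, -0.0053, -0.0022], [-0.0053, -1.0, -0.0006], [-0.0022, 0.0006, -1.0]] [ 1.30836729 -0.16752797 -2.32136537] 0.180879005955982
```

```bash
python3 -m creep '[[[0,-3,0,0,0,0.03,0],[0.2,-5,0,0,0,0.054,0],[0.2,-5,0,0,0,0.054,0],[0.2,-5,0,0,0,0.054,0],[0.2,-5,0,0,0,0.054,0]]]'
python3 - <<'E'
from h import *
o=bot.get_obs()
print(o['t'],o['eef_pos'],R.from_quat(np.roll(o['tool_rot'],-1)).as_matrix().round(4).tolist(),o['contact_force'],o['gripper_width'])
c=bot.calibration('wrist'); im,d=bot.read_camera('wrist')
cv2.imwrite('pics/w2.png',im); np.save('w2.npy',d); np.savez('w2c.npz',**c)
im2,d2=bot.read_camera('side');cv2.imwrite('pics/s2.png',im2); np.save('s2.npy',d2)
E
```

```text
t: 7.25
eef_pos: [0.4482, 0.2298, 0.2608]
tool_rot: [0.001, 1.0, -0.03, -0.0]
contact_force: [-0.0, 0.4, -2.2]
gripper_width: 0.182
7.25 [0.44821654 0.22980482 0.26081171] [[0.9982, -0.0604, -0.0006], [-0.0604, -0.9982, -0.001], [-0.0005, 0.0011, -1.0]] [-0.03746264  0.38296314 -2.19366631] 0.1823886404753308
```

View pics/w2.png

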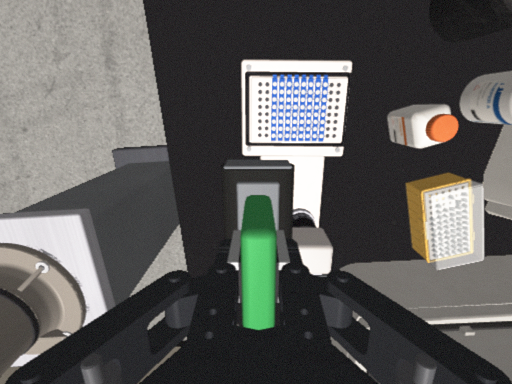

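View pics/s2.png

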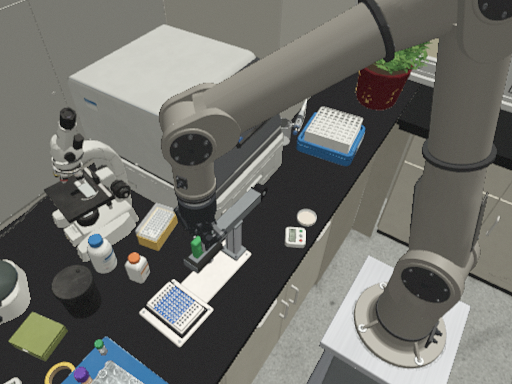

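```bash
python3 - <<'E'
from h import *
d=np.load('w2.npy');c=dict(np.load('w2c.npz'));im=cv2.imread('pics/w2.png')
X=cloud(d,c);x,y,z=X[...,0],X[...,1],X[...,2]
hsv=cv2.cvtColor(im,cv2.COLOR_BGR2HSV).astype(int);h,s,v=hsv[...,0],hsv[...,1],hsv[...,2]
def rep(n,m,zz):
    m=m.astype(np.uint8); k,l,st,_=cv2.connectedComponentsWithStats(cv2.morphologyEx(m,cv2.MORPH_CLOSE,np.ones((5,5))))
    b=1+np.argmax(st[1:,4]); mm=(l==b)&(m>0)
    # intersect rays with plane z=zz
    vv,uu=np.nonzero(mm);Rm=cv2.Rodrigues(c['rvec'])[0];C=-Rm.T@c['tvec']
    ray=np.stack([(uu-c['mtx'][0,2])/c['mtx'][0,0],(vv-c['mtx'][1,2])/c['mtx'][1,1],np.ones(len(uu))],1)@Rm
    Q=C+ray*((zz-C[2])/ray[:,2])[:,None]
    r=cv2.minAreaRect(Q[:,:2].astype(np.float32))
    print(n,mm.sum(),'rect',np.round(r[0],4),np.round(r[1],4),round(r[2],2),'zmed',np.median(z[mm]),'mean xy',np.median(X[mm],0))
reg=(np.arange(384)[:,None]>55)&(np.arange(384)[:,None]<155)&(np.arange(512)[None]>235)&(np.arange(512)[None]<360)
rep('blue',reg&(h>100)&(h<130)&(s>120),0.047)
rep('top',reg&(z>0.035),0.042)
rep('top',reg&(z>0.037)&((v>120)),0.042)
rep('base',reg&(z<0.03)&(s<60)&(v>150)&(np.arange(384)[:,None]<155),0.005)
# head
hm=(z>0.18)&(z<0.2)&(x>0.46)&(x<0.53)&(y<0.2)&(y>0.14)
print('head',hm.sum(),X[hm].min(0),X[hm].max(0))
for n in ['nest','plate_top','head_grip','camera_arm']: print(n,[(q['xy'],q['p']) for q in bot.find_in('wrist',n)[:2]])
# held block foot bottom
fm=(z>0.2)&(z<0.27)&(np.arange(384)[:,None]<200)
print('foot',fm.sum(),np.nanmin(X[fm],0),np.nanmax(X[fm],0))
E
```

```text
blue 975 rect [0.5044 0.3029] [0.0806 0.0684] 86.09 zmed nan mean xy [nan nan nan]
top 6057 rect [0.5051 0.3015] [0.0815 0.1205] 86.55 zmed 0.0444794592880291 mean xy [0.50433757 0.30260934 0.04447946]
top 5900 rect [0.5051 0.3015] [0.0815 0.1205] 86.55 zmed 0.04521079688893197 mean xy [0.50427764 0.30261705 0.0452108 ]
base 2511 rect [0.5045 0.3008] [0.1281 0.1511] 86.36 zmed 0.01032089159357827 mean xy [0.49117656 0.3481769  0.01032089]
head 964 [0.48168241 0.14851741 0.18000137] [0.51373351 0.1869448  0.19225116]
nest [([293.7, 112.8], 0.64), ([317.5, 108.9], 0.54)]
plate_top [([296.9, 110.2], 0.58)]
head_grip [([310.9, 239.8], 0.84)]
camera_arm [([310.3, 239.3], 0.8), ([255.2, 218.2], 0.51)]
foot 2859 [0.42650861 0.24862908 0.22448818] [0.47462323 0.27509883 0.26162761]
```

```bash
python3 -m creep '[[[0.8,-4,0,0,0,0,0],[1.5,-7.3,2,0,0,0,0],[1.5,-7.3,6,0,0,0,0],[1.5,-7.3,10,0,0,0,0],[1.5,-7.3,13.5,0,0,0,0],[1.5,-7.3,15.5,0,0,0,0],[1.5,-7.3,15.5,0,0,0,0],[1.5,-7.3,15.5,0,0,0,0]]]'
python3 - <<'E'
from h import *
o=bot.get_obs()
print(o['t'],o['eef_pos'],R.from_quat(np.roll(o['tool_rot'],-1)).as_matrix().round(4).tolist(),o['contact_force'],o['torque'],o['gripper_width'])
c=bot.calibration('wrist'); im,d=bot.read_camera('wrist')
cv2.imwrite('pics/w3.png',im); np.save('w3.npy',d); np.savez('w3c.npz',**c)
im2,d2=bot.read_camera('side');np.save('s3.npy',d2);cv2.imwrite('pics/s3.png',cv2.resize(im2[180:380,80:340],None,fx=3,fy=3,interpolation=cv2.INTER_CUBIC))
E
```

```text
t: 8.55
eef_pos: [0.4683, 0.304, 0.1076]
tool_rot: [-0.001, 1.0, -0.03, 0.001]
contact_force: [-0.1, -0.1, -1.9]
gripper_width: 0.179
8.55 [0.4682936  0.30396542 0.10763449] [[0.9983, -0.059, 0.0018], [-0.059, -0.9983, 0.0013], [0.0017, -0.0014, -1.0]] [-0.09754794 -0.1155512  -1.93918484] [ 0.01465529  0.03659013 -0.01233084] 0.17943948975473997
```

View pics/w3.png

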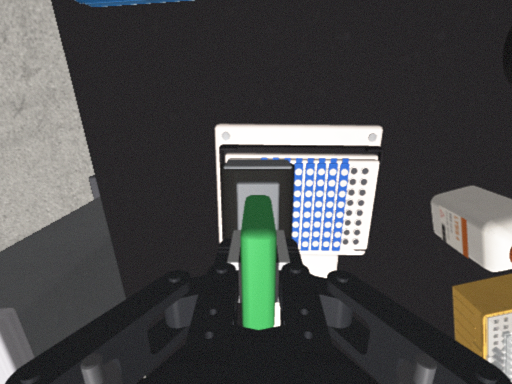

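View pics/s3.png

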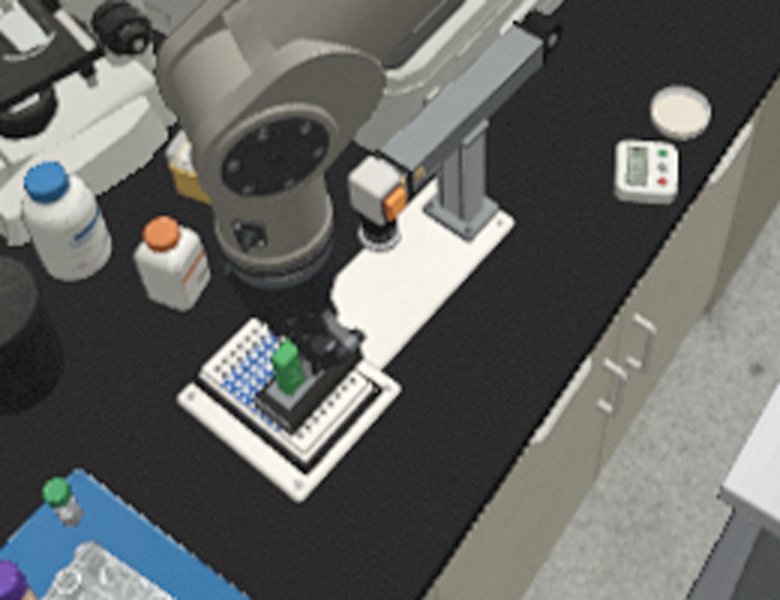

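```bash
python3 -m creep '[[[0,0,0.8,0,0,0,0],[0,0,1.4,0,0,0,0],[0,0,1.7,0,0,0,0],[0,0,1.9,0,0,0,0],[0,0,2.0,0,0,0,0]]]'; python3 -m creep '[[[0,0,0.1,0,0,0,0],[0,0,0.2,0,0,0,0],[0,0,0.2,0,0,0,0]]]'
python3 - <<'E'
from h import *
o=bot.get_obs()
print(o['t'],o['eef_pos'],R.from_quat(np.roll(o['tool_rot'],-1)).as_matrix().round(4).tolist(),o['contact_force'],o['torque'],o['gripper_width'])
E
```

```text
t: 9.28
eef_pos: [0.4673, 0.303, 0.0863]
tool_rot: [0.0, 1.0, -0.03, -0.0]
contact_force: [-2.1, -1.7, 2.3]
gripper_width: 0.181
t: 9.65
eef_pos: [0.4674, 0.303, 0.0844]
tool_rot: [0.0, 1.0, -0.03, -0.0]
contact_force: [-3.5, -1.5, 3.8]
gripper_width: 0.179
9.65 [0.46736606 0.30303536 0.08436815] [[0.9983, -0.059, -0.0002], [-0.059, -0.9983, -0.0004], [-0.0001, 0.0004, -1.0]] [-3.47962603 -1.50556441  3.84943577] [-0.57596588  0.7049113  -0.03364262] 0.17901601380067877
```

```bash
python3 -m creep '[[[0,0,0.1,0,0,0,0],[0.3,0,0.1,0,0,0,0],[0.7,0,0.1,0,0,0,0],[1.0,0,0.1,0,0,0,0],[1.3,0,0.1,0,0,0,0],[1.6,0,0.1,0,0,0,0]]]'
python3 - <<'E'
from h import *
o=bot.get_obs()
print(o['t'],o['eef_pos'],R.from_quat(np.roll(o['tool_rot'],-1)).as_matrix().round(4).tolist(),o['contact_force'],o['torque'],o['gripper_width'])
E
```

```text
t: 10.4
eef_pos: [0.4832, 0.3031, 0.0834]
tool_rot: [-0.001, 1.0, -0.029, -0.0]
contact_force: [-4.8, 1.3, 4.7]
gripper_width: 0.179
10.4 [0.4832278  0.30305471 0.08344066] [[0.9983, -0.0584, -0.0004], [-0.0584, -0.9983, 0.0011], [-0.0004, -0.0011, -1.0]] [-4.78505184  1.34646172  4.66452176] [ 0.04056386  1.1549393  -0.0392486 ] 0.17937102535785648
```

```bash
python3 -m creep '[[[0.4,0,0.03,0,0,0,0],[0.8,0,0.03,0,0,0,0],[1.2,0,0.03,0,0,0,0],[1.6,0,0.03,0,0,0,0],[2.0,0,0.03,0,0,0,0],[2.3,0,0.03,0,0,0,0],[2.5,0,0.03,0,0,0,0]]]'
python3 - <<'E'
from h import *
o=bot.get_obs()
print(o['t'],o['eef_pos'],R.from_quat(np.roll(o['tool_rot'],-1)).as_matrix().round(4).tolist(),o['contact_force'],o['torque'],o['gripper_width'])
E
```

```text
t: 11.28
eef_pos: [0.5081, 0.3013, 0.0831]
tool_rot: [-0.0, 1.0, -0.029, -0.0]
contact_force: [-5.7, 0.3, 5.6]
gripper_width: 0.179
11.275 [0.50810083 0.30130136 0.08308264] [[0.9983, -0.0586, -0.0007], [-0.0586, -0.9983, 0.0006], [-0.0007, -0.0005, -1.0]] [-5.67698256  0.29172885  5.55114615] [-0.0203006   1.45817048 -0.07464421] 0.17926564488783378
```

```bash
python3 -m creep '[[[0.4,0,0.02,0,0,0,0],[0.8,0,0.02,0,0,0,0],[1.2,0,0.02,0,0,0,0],[1.6,0,0.02,0,0,0,0],[2.0,0,0.02,0,0,0,0],[2.4,0,0.02,0,0,0,0],[2.8,0,0.02,0,0,0,0],[3.1,0,0.02,0,0,0,0],[3.3,0,0.02,0,0,0,0],[3.3,0,0.02,0,0,0,0]]]'
python3 - <<'E'
from h import *
o=bot.get_obs()
print(o['t'],o['eef_pos'],R.from_quat(np.roll(o['tool_rot'],-1)).as_matrix().round(4).tolist(),o['contact_force'],o['torque'],o['gripper_width'])
c=bot.calibration('wrist'); im,d=bot.read_camera('wrist')
cv2.imwrite('pics/w4.png',im); np.save('w4.npy',d); np.savez('w4c.npz',**c)
E
```

```text
t: 12.52
eef_pos: [0.5418, 0.2993, 0.0831]
tool_rot: [-0.0, 1.0, -0.03, 0.0]
contact_force: [-4.1, -0.5, 4.3]
gripper_width: 0.18
12.525 [0.54179887 0.29925959 0.08305043] [[0.9983, -0.0591, 0.0005], [-0.0591, -0.9983, 0.0008], [0.0004, -0.0009, -1.0]] [-4.10196104 -0.51620839  4.3406584 ] [ 0.00568112  1.00970303 -0.05272438] 0.17996519093525026
```

View pics/w4.png

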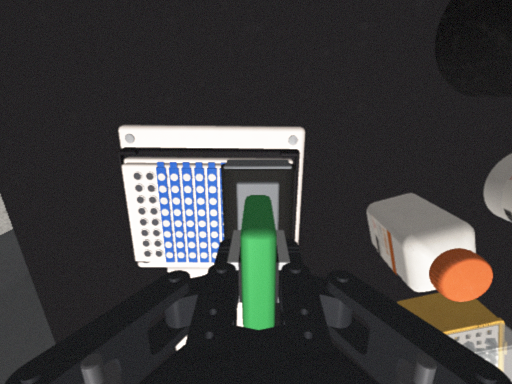

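```bash
python3 -m creep '[[[0,0,0.1,0,0,0,0],[0,0,0.15,0,0,0,0],[-0.2,0,0.15,0,0,0,0],[-0.4,0,0.15,0,0,0,0]]]'
python3 -m creep '[[[0,0,-1,0,0,0,0],[0,0,-4,0,0,0,0],[0,0,-9,0,0,0,0],[-2,3,-14,0,0,0,0],[-6,6,-17,0,0,0,0],[-8,9,-18,0,0,0,0],[-8,9,-18,0,0,0,0]]]'
python3 - <<'E'
from h import *
o=bot.get_obs()
print(o['t'],o['eef_pos'],R.from_quat(np.roll(o['tool_rot'],-1)).as_matrix().round(4).tolist(),o['contact_force'],o['torque'],o['gripper_width'])
c=bot.calibration('wrist'); im,d=bot.read_camera('wrist')
cv2.imwrite('pics/w5.png',im); np.save('w5.npy',d); np.savez('w5c.npz',**c)
E
```

```text
t: 13.08
eef_pos: [0.5412, 0.2992, 0.0827]
tool_rot: [-0.001, 1.0, -0.03, 0.003]
contact_force: [4.7, -1.3, 5.9]
gripper_width: 0.179
t: 13.95
eef_pos: [0.4516, 0.2114, 0.262]
tool_rot: [0.001, 1.0, -0.031, 0.001]
contact_force: [-0.0, -0.3, -2.1]
gripper_width: 0.179
13.95 [0.45160434 0.21139918 0.26196253] [[0.9981, -0.0615, 0.0016], [-0.0615, -0.9981, -0.0027], [0.0018, 0.0026, -1.0]] [-0.01300012 -0.31948672 -2.11386348] [ 0.07427764 -0.0361427   0.00863531] 0.1790968662515098
```

View pics/w5.png

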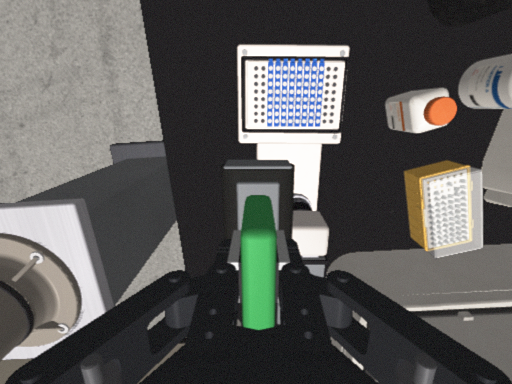

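Compare each strip's depth before (w2) and after (w5).

```bash
python3 - <<'E'
from h import *
th=np.radians(-3.5);p0=np.array([0.5047,0.302])
for n in ['w2','w3','w4','w5']:
    d=np.load(n+'.npy');c=dict(np.load(n+'c.npz'));X=cloud(d,c)
    im=cv2.imread(f'pics/{n}.png').astype(int)
    dxy=X[...,:2]-p0; xs=dxy[...,0]*np.cos(th)+dxy[...,1]*np.sin(th); ys=-dxy[...,0]*np.sin(th)+dxy[...,1]*np.cos(th)
    out=[]
    for cx in list(np.arange(-31.5,32,9)/1000)+[-0.045,0.045]:
        m=(abs(xs-cx)<0.003)&(abs(ys)<0.035)&(X[...,2]>0.03)&(X[...,2]<0.06)
        out.append(np.nanmedian(X[...,2][m])*1000 if m.sum()>10 else np.nan)
    print(n,np.round(out,1))
E
```

```text
w2 [46.8 46.6 47.3 47.1 47.3 46.5 46.9 47.  42.2 42. ]
w3 [ nan  nan  nan 47.2 47.3 46.6 46.9 47.1  nan 42.2]
w4 [41.7 41.7 41.7 41.7 41.7 41.9  nan  nan 39.4  nan]
w5 [44.5 44.5 44.5 44.5 44.3 44.4 44.4 44.3 42.  42.1]
```

```bash
python3 -m creep '[[[-3,0.2,0,0,0,0,0],[-6.2,0.5,3,0,0,0,0],[-6.2,0.5,8,0,0,0,0],[-6.2,0.5,13,0,0,0,0],[-6.2,0.5,17,0,0,0,0],[-6.2,0.5,20,0,0,0,0],[-6.2,0.5,21.2,0,0,0,0],[-6.2,0.5,21.5,0,0,0,0],[-6.2,0.5,21.5,0,0,0,0]]]'
python3 - <<'E'
from h import *
o=bot.get_obs()
print(o['t'],o['eef_pos'],R.from_quat(np.roll(o['tool_rot'],-1)).as_matrix().round(4).tolist(),o['contact_force'],o['torque'],o['gripper_width'])
im2,d2=bot.read_camera('side');np.save('s6.npy',d2);cv2.imwrite('pics/s6.png',cv2.resize(im2[180:380,80:340],None,fx=3,fy=3,interpolation=cv2.INTER_CUBIC))
E
```

```text
t: 15.12
eef_pos: [0.3907, 0.2133, 0.0469]
tool_rot: [-0.0, 1.0, -0.029, 0.001]
contact_force: [0.9, -0.3, -1.8]
gripper_width: 0.18
15.125 [0.39071504 0.21325528 0.04694454] [[0.9983, -0.0588, 0.0012], [-0.0588, -0.9983, 0.0008], [0.0011, -0.0009, -1.0]] [ 0.92118808 -0.31291029 -1.81753206] [-0.04190038  0.0200749   0.01289553] 0.17957019623233883
```

View pics/s6.png

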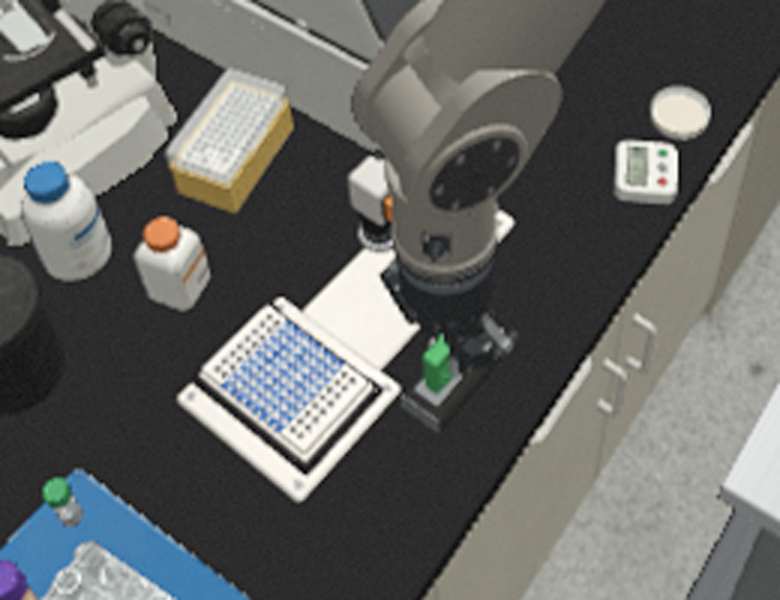

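```bash
python3 -m creep '[[[0,0,0.2,0,0,0,0],[0,0,0.35,0,0,0,0],[0,0,0.4,0,0,0,0],[0,0,0.4,0,0,0,0]]]'; python3 -m creep '[[[0,0,0.05,0,0,0,0],[0,0,0.1,0,0,0,0],[0,0,0.1,0,0,0,0]]]'
```

```text
t: 15.68
eef_pos: [0.39, 0.2125, 0.0423]
tool_rot: [0.0, 1.0, -0.03, 0.0]
contact_force: [0.9, -0.1, -2.0]
gripper_width: 0.177
t: 16.05
eef_pos: [0.3901, 0.2126, 0.0419]
tool_rot: [0.0, 1.0, -0.029, 0.0]
contact_force: [-2.9, -2.1, 9.5]
gripper_width: 0.177
```

```bash
python3 -m creep '[[[0,0,-0.06,0,0,0,0],[0,0,-0.06,0,0,0,0],[0,0,-0.06,0,0,0,0.25],[0,0,-0.06,0,0,0,0.35],[0,0,-0.06,0,0,0,0.45],[0,0,-0.06,0,0,0,0.45],[0,0,-0.06,0,0,0,0.45]]]' 40; python3 - <<'E'
from h import *
o=bot.get_obs()
print(o['t'],o['eef_pos'],o['contact_force'],o['gripper_width'])
c=bot.calibration('wrist'); im,d=bot.read_camera('wrist')
cv2.imwrite('pics/w7.png',im)
E
```

```text
t: 16.92
eef_pos: [0.39, 0.2126, 0.0419]
tool_rot: [-0.0, 1.0, -0.029, 0.0]
contact_force: [-0.1, -0.8, 0.0]
gripper_width: 0.45
16.925 [0.39003886 0.21261514 0.04190013] [-0.07660183 -0.76905003  0.01707989] 0.45017931557898755
```

View pics/w7.png

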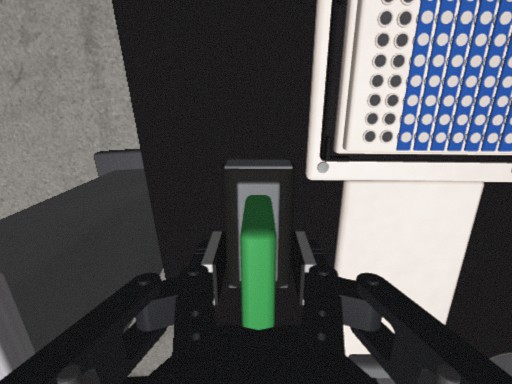

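```bash
python3 -m creep '[[[0,0,-2,0,0,0,0.45],[0,0,-6,0,0,0,0.45],[0,0,-12,0,0,0,0.45],[0,0,-18,0,0,0,0.6],[0,0,-24,0,0,0,1],[3,1,-28,0,0,0,1],[8,2.5,-28,0,0,0,1],[10.9,3.4,-28,0,0,0,1],[10.9,3.4,-28,0,0,0,1],[10.9,3.4,-28,0,0,0,1]]]'
python3 - <<'E'
from h import *
o=bot.get_obs()
print(o['t'],o['eef_pos'],R.from_quat(np.roll(o['tool_rot'],-1)).as_matrix().round(4).tolist(),o['contact_force'],o['gripper_width'])
c=bot.calibration('wrist'); im,d=bot.read_camera('wrist')
cv2.imwrite('pics/w8.png',im); np.save('w8.npy',d); np.savez('w8c.npz',**c)
for l in ['lock_button','head_grip','camera_arm']: print(l,[(q['xy'],q['p']) for q in bot.find_in('wrist',l)[:2]])
im2,d2=bot.read_camera('side');np.save('s8.npy',d2);cv2.imwrite('pics/s8o.png',im2);cv2.imwrite('pics/s8.png',cv2.resize(im2[150:350,80:340],None,fx=3,fy=3,interpolation=cv2.INTER_CUBIC))
E
```

```text
t: 18.23
eef_pos: [0.4959, 0.1729, 0.3217]
tool_rot: [-0.0, 1.0, -0.029, -0.0]
contact_force: [0.6, 0.2, -0.8]
gripper_width: 0.999
18.225 [0.49587449 0.17285042 0.3216594 ] [[0.9983, -0.0578, -0.0009], [-0.0578, -0.9983, 0.0001], [-0.0009, -0.0001, -1.0]] [ 0.55338831  0.17351021 -0.79921466] 0.9990108525129981
lock_button [([236.4, 180.3], 0.63)]
head_grip [([254.8, 177.3], 0.73)]
camera_arm [([251.2, 181.0], 0.98)]
```

View pics/w8.png

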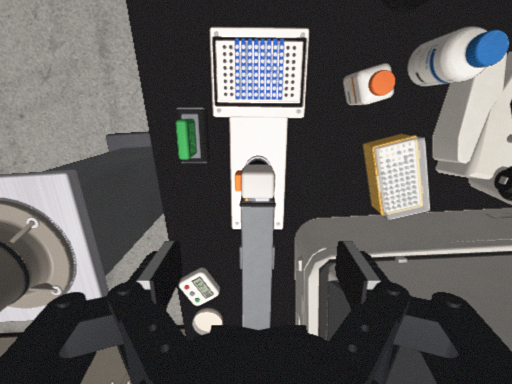

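View pics/s8.png

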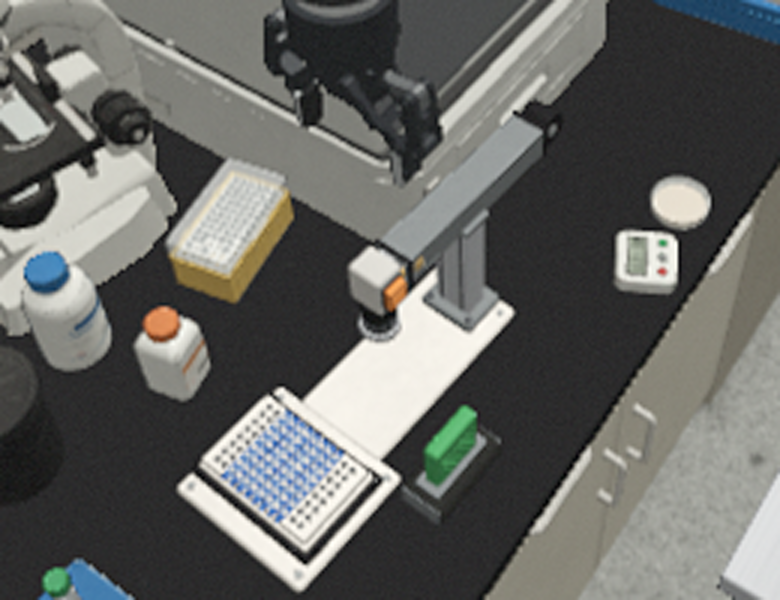

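```bash
python3 - <<'E'
from h import *
d=np.load('w8.npy');c=dict(np.load('w8c.npz'));im=cv2.imread('pics/w8.png')
hsv=cv2.cvtColor(im,cv2.COLOR_BGR2HSV).astype(int);h,s,v=hsv[...,0],hsv[...,1],hsv[...,2]
X=cloud(d,c);z=X[...,2]
th=np.radians(-3.5);Rt=np.array([[np.cos(th),np.sin(th)],[-np.sin(th),np.cos(th)]])
S=(X[...,:2]-[0.5047,0.302])@Rt.T*1000
rr=np.arange(384)[:,None]+0*np.arange(512)[None];cc=np.arange(512)[None]+0*rr
win=(rr>150)&(rr<210)&(cc>225)&(cc<290)
def rep(n,m):
    print(n,m.sum(),'x',np.percentile(S[...,0][m],[1,5,50,95,99]).round(1),'y',np.percentile(S[...,1][m],[1,5,50,95,99]).round(1),'z',np.percentile(z[m],[5,50,95]).round(4))
rep('headtop',win&(z>0.184)&(z<0.2)&(s<50)&(v>130))
rep('orange',win&(h<22)&(h>3)&(s>130)&(z>0.14))
rep('sleeve',(z>0.176)&(z<0.2)&(rr>215)&(rr<310)&(cc>225)&(cc<290))
m=(z>0.176)&(z<0.2)&(cc>225)&(cc<290)
for r0 in (210,240,270,300):
    mm=m&(rr==r0); print(r0,S[mm][:,0].min(),S[mm][:,0].max(),S[mm][:,1].mean())
# profile along column 258
for r in range(160,212,3): print(r,np.round(S[r,258],1),round(float(z[r,258]),4),im[r,258])
o=X[win&(h<22)&(h>3)&(s>130)&(z>0.14)];print(o.min(0),o.max(0))
E
```

```text
headtop 924 x [-17.9 -16.6  -0.6  15.3  16.8] y [-161.  -159.6 -132.  -118.3 -117.5] z [0.1849 0.1901 0.1914]
orange 118 x [-26.3 -26.1 -22.8 -20.4 -16. ] y [-155.2 -139.7 -129.5 -121.8 -121.6] z [0.1655 0.1802 0.1815]
sleeve 2787 x [-19.1 -17.7  -1.5  14.6  16. ] y [-297.2 -291.3 -227.3 -174.3 -169.9] z [0.1836 0.1846 0.1857]
210 -18.5344368529646 16.418530014556612 -162.20182107362612
240 -19.07904348661616 16.07927767496632 -199.72944112966834
270 -18.46531390334744 15.577581777703912 -240.33349955181077
300 -19.0106591995325 15.120255874433747 -284.3870779665123
160 [  -0.8 -116.4] 0.126 [34 33 32]
163 [  -0.7 -116.4] 0.1451 [31 30 33]
166 [  -0.7 -117. ] 0.1594 [101 104 109]
169 [  -0.7 -116.9] 0.1757 [ 99 104 106]
172 [  -0.6 -117.6] 0.1871 [124 128 135]
175 [  -0.6 -120.1] 0.1903 [223 227 233]
178 [  -0.6 -123.4] 0.1902 [232 237 243]
181 [  -0.6 -126.9] 0.1895 [234 238 244]
184 [  -0.6 -130.2] 0.1896 [235 240 244]
187 [  -0.6 -133.3] 0.1907 [238 242 247]
190 [  -0.6 -136.5] 0.1911 [238 242 247]
193 [  -0.5 -139.9] 0.1911 [240 244 248]
196 [  -0.5 -143.4] 0.1909 [235 240 244]
199 [  -0.5 -151.6] 0.177 [238 234 237]
202 [  -0.5 -152.8] 0.184 [93 92 91]
205 [  -0.5 -155.5] 0.1863 [57 57 59]
208 [  -0.5 -159.3] 0.1856 [158 158 157]
211 [  -0.5 -163.1] 0.1852 [164 163 161]
[0.46995578 0.146264   0.16438004] [0.48098318 0.18209053 0.18209071]
```

```bash
python3 -m creep '[[[-0.06,0.16,5,0,0,0,1],[-0.06,0.16,9,0,0,0,1],[-0.06,0.16,13,0,0,0,1],[-0.06,0.16,16,0,0,0,1],[-0.06,0.16,17.6,0,0,0,1],[-0.06,0.16,17.6,0,0,0,1],[-0.06,0.16,17.6,0,0,0,1]]]' 30
python3 - <<'E'
from h import *
o=bot.get_obs()
print(o['t'],o['eef_pos'],R.from_quat(np.roll(o['tool_rot'],-1)).as_matrix().round(4).tolist(),o['contact_force'],o['gripper_width'])
c=bot.calibration('wrist'); im,d=bot.read_camera('wrist')
cv2.imwrite('pics/w9.png',im); np.save('w9.npy',d); np.savez('w9c.npz',**c)
E
```

```text
t: 19.35
eef_pos: [0.4969, 0.1712, 0.1471]
tool_rot: [-0.0, 1.0, -0.029, 0.001]
contact_force: [-0.1, -0.3, 0.6]
gripper_width: 0.998
19.35 [0.49691698 0.17121786 0.14713561] [[0.9983, -0.0589, 0.002], [-0.0589, -0.9983, 0.0007], [0.0019, -0.0008, -1.0]] [-0.09709328 -0.26157277  0.58260745] 0.9984090951709039
```

View pics/w9.png

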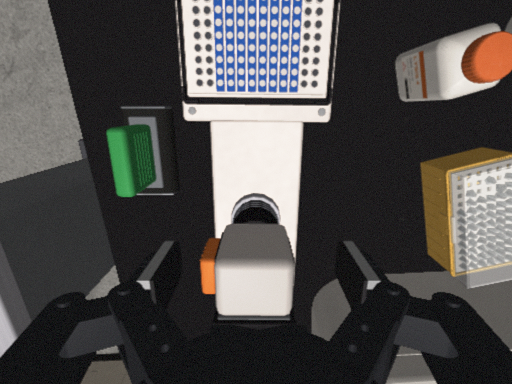

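```bash
python3 -m creep '[[[-0.12,0,0,0,0,0,0.8],[-0.12,0,0,0,0,0,0.6],[-0.12,0,0,0,0,0,0.4],[-0.12,0,0,0,0,0,0.3],[-0.12,0,0,0,0,0,0.3],[-0.12,0,0,0,0,0,0.3],[-0.12,0,0,0,0,0,0.3],[-0.12,0,0,0,0,0,0.3]]]' 30
python3 - <<'E'
from h import *
o=bot.get_obs()
print(o['t'],o['eef_pos'],R.from_quat(np.roll(o['tool_rot'],-1)).as_matrix().round(4).tolist(),o['contact_force'],o['torque'],o['gripper_width'],o['gripper_width']*85)
c=bot.calibration('wrist'); im,d=bot.read_camera('wrist')
cv2.imwrite('pics/w10.png',im); np.save('w10.npy',d); np.savez('w10c.npz',**c)
E
```

```text
t: 20.4
eef_pos: [0.4938, 0.1708, 0.1462]
tool_rot: [0.0, 1.0, -0.03, -0.001]
contact_force: [-5.0, -1.1, 5.7]
gripper_width: 0.461
20.4 [0.49378279 0.17082469 0.14618801] [[0.9983, -0.059, -0.0019], [-0.059, -0.9983, -0.0008], [-0.0018, 0.0009, -1.0]] [-5.01563531 -1.12171247  5.71563408] [-0.10452942  1.17440365 -0.1849287 ] 0.460521956681235 39.144366317904975
```

View pics/w10.png

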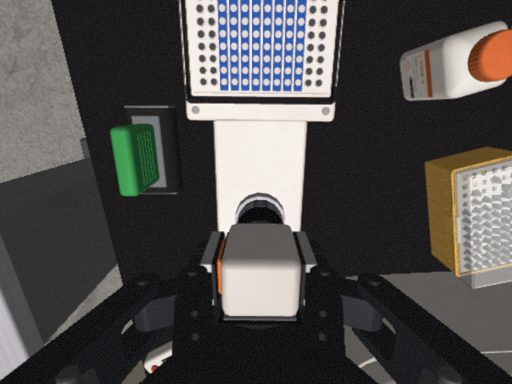

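```bash
python3 -m creep '[[[-0.05,-0.3,0,0,0,0,0.3],[-0.1,-1,0,0,0,0,0.3],[-0.1,-2.5,0,0,0,0,0.3],[-0.1,-4,0,0,0,0,0.3],[-0.1,-5.5,0,0,0,0,0.3],[-0.1,-7,0,0,0,0,0.3],[-0.1,-8.5,0,0,0,0,0.3],[-0.1,-10,0,0,0,0,0.3],[-0.1,-11,0,0,0,0,0.3],[-0.1,-11.5,0,0,0,0,0.3]]]'
python3 - <<'E'
from h import *
o=bot.get_obs()
print(o['t'],o['eef_pos'],R.from_quat(np.roll(o['tool_rot'],-1)).as_matrix().round(4).tolist(),o['contact_force'],o['torque'],o['gripper_width'],o['gripper_width']*85)
c=bot.calibration('wrist'); im,d=bot.read_camera('wrist')
cv2.imwrite('pics/w11.png',im); np.save('w11.npy',d); np.savez('w11c.npz',**c)
im2,d2=bot.read_camera('side');np.save('s11.npy',d2);cv2.imwrite('pics/s11.png',cv2.resize(im2[150:350,80:340],None,fx=3,fy=3,interpolation=cv2.INTER_CUBIC))
E
```

```text
t: 21.7
eef_pos: [0.5016, 0.2847, 0.1462]
tool_rot: [0.001, 1.0, -0.03, 0.0]
contact_force: [0.6, -5.3, 6.4]
gripper_width: 0.456
21.7 [0.50164943 0.28473102 0.14620202] [[0.9982, -0.0604, 0.0009], [-0.0604, -0.9982, -0.0015], [0.001, 0.0014, -1.0]] [ 0.60864164 -5.32091221  6.42843277] [-1.05023483  0.05360896 -0.1454479 ] 0.4558717625618037 38.74909981775331
```

View pics/w11.png

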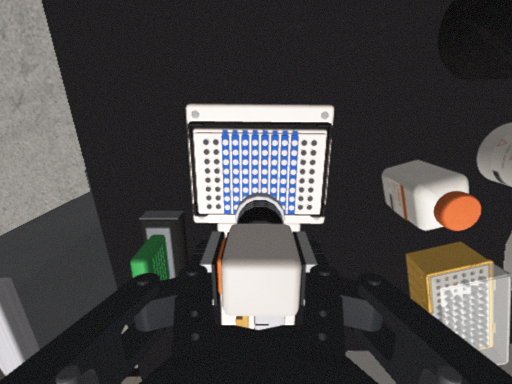

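View pics/s11.png

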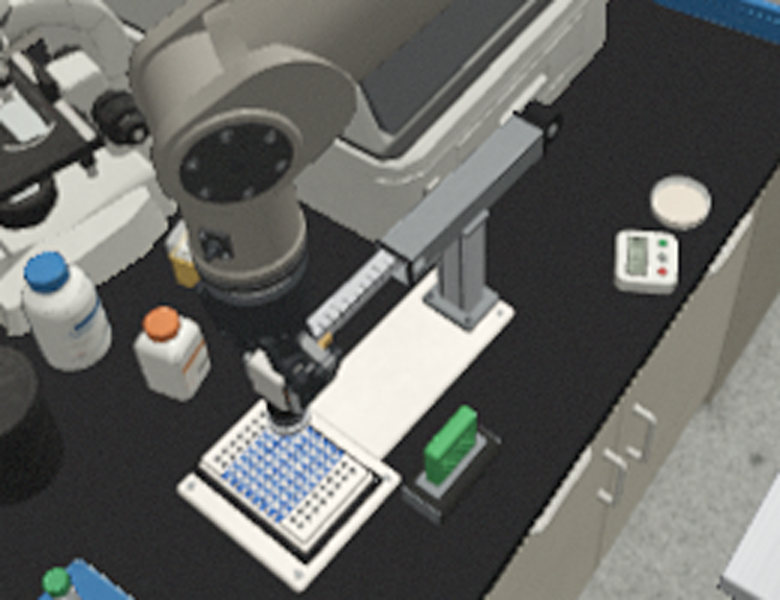

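```bash
python3 -m creep '[[[0,-0.5,0,0,0,0,0.3],[0,-1,0,0,0,0,0.3],[0,-1.4,0,0,0,0,0.3],[0,-1.6,0,0,0,0,0.3],[0,-1.6,0,0,0,0,0.3],[0,-1.6,0,0,0,0,0.3]]]'
python3 - <<'E'
from h import *
o=bot.get_obs()
p=o['eef_pos']-[0.49378,0.17082,0.14619]
print(o['t'],o['eef_pos'],'ext',-p[0]*np.sin(np.radians(-3.5))+p[1]*np.cos(np.radians(-3.5)),o['contact_force'],o['torque'],o['gripper_width'],o['gripper_width']*85)
c=bot.calibration('wrist'); im,d=bot.read_camera('wrist')
cv2.imwrite('pics/w12.png',im); np.save('w12.npy',d); np.savez('w12c.npz',**c)
im2,d2=bot.read_camera('side');np.save('s12.npy',d2);cv2.imwrite('pics/s12o.png',im2);cv2.imwrite('pics/s12.png',cv2.resize(im2[200:310,130:250],None,fx=5,fy=5,interpolation=cv2.INTER_CUBIC))
im2,d2=bot.read_camera('top');np.save('t12.npy',d2);cv2.imwrite('pics/t12.png',cv2.resize(im2[150:250,100:260],None,fx=5,fy=5,interpolation=cv2.INTER_CUBIC))
E
```

```text
t: 22.55
eef_pos: [0.5027, 0.3004, 0.1462]
tool_rot: [0.0, 1.0, -0.03, 0.001]
contact_force: [3.0, -4.5, 5.4]
gripper_width: 0.458
22.55 [0.50274046 0.3003841  0.1461942 ] ext 0.12986946307280192 [ 2.98546412 -4.53028537  5.37785528] [-0.91885562 -0.12579912 -0.18398285] 0.45814496308492114 38.9423218622183
```

View pics/w12.png

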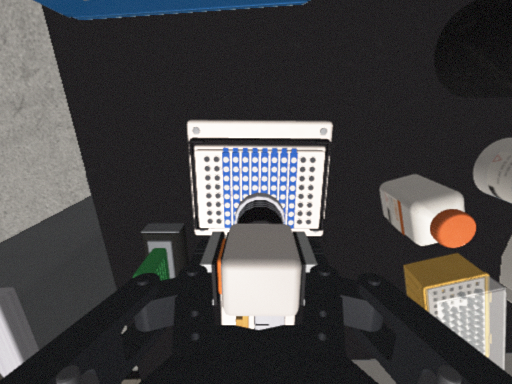

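View pics/s12.png

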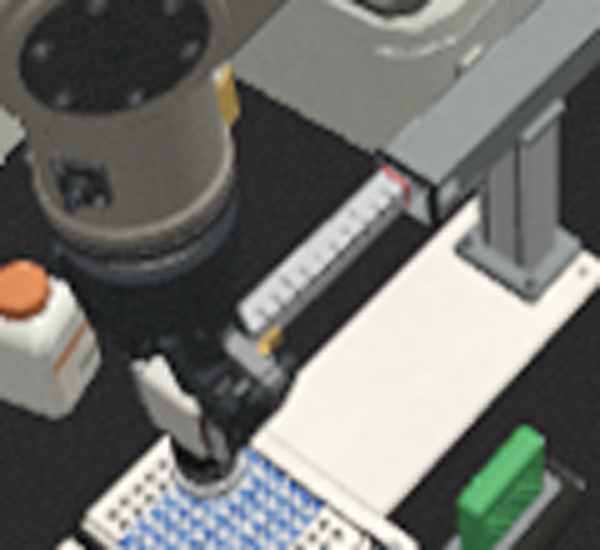

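View pics/t12.png

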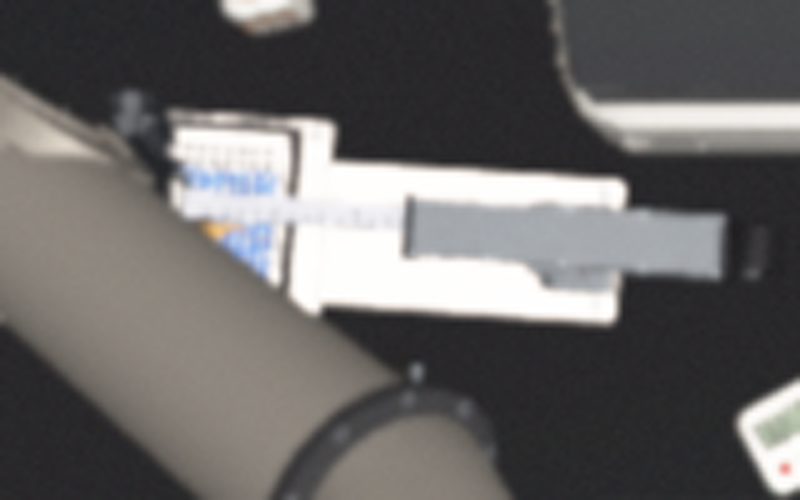

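```bash
python3 - <<'E'
from h import *
th=np.radians(-3.5);Rt=np.array([[np.cos(th),np.sin(th)],[-np.sin(th),np.cos(th)]])
for n in ['w10','w11','w12']:
    d=np.load(n+'.npy');c=dict(np.load(n+'c.npz'));X=cloud(d,c)
    S=(X[...,:2]-[0.5047,0.302])@Rt.T*1000
    rr,cc=np.mgrid[:384,:512]
    m=(X[...,2]>0.183)&(X[...,2]<0.2)&(rr>215)&(rr<316)&(cc>222)&(cc<300)
    print(n,m.sum(),np.percentile(S[m],[1,50,99],axis=0).round(1).tolist(),np.median(X[...,2][m]))
    print(' y front edge at col 260', np.round(S[228:250:4,260,1],1))
im=cv2.imread('pics/s12o.png').astype(int);c=bot.calibration('side');d=np.load('s12.npy');X=cloud(d,c)
rd=(im[...,2]-np.maximum(im[...,1],im[...,0]))
m=rd>35; rr,cc=np.mgrid[:384,:512]; m&=(rr>225)&(rr<250)&(cc>195)&(cc<225)
for v,u in zip(*np.nonzero(m)):
    s=(X[v,u,:2]-[0.5047,0.302])@Rt.T*1000; print(v,u,im[v,u],np.round(s,1),round(float(X[v,u,2]),4))
for name,z,x in [('top',0.177,0),('edge',0.177,-8)]:
    for y in (-158,-155,-152,-149,-146):
        w=np.r_[np.array([0.5047,0.302])+Rt.T@np.array([x,y])/1000,z]; print(name,y,proj(w,c).round(1))
E
```

```text
w10 4683 [[-17.5, -144.7], [-0.9, -127.7], [15.8, -116.3]] 0.19013641053160407
 y front edge at col 260 [-117.  -116.9 -116.9 -116.6 -116.7 -117.2]
w11 4688 [[-16.7, -30.5], [-0.1, -13.5], [16.6, -2.1]] 0.19013825989563088
 y front edge at col 260 [-2.5 -2.2 -2.8 -3.2 -2.4 -2.5]
w12 4668 [[-16.6, -14.8], [0.0, 2.2], [16.7, 13.5]] 0.19012689326059795
 y front edge at col 260 [13.1 12.9 12.7 13.1 13.4 13.1]
233 206 [ 80  83 124] [  13.  -154.9] 0.1749
233 207 [ 98  99 162] [   7.1 -152.7] 0.182
234 207 [120 124 205] [   8.5 -153.8] 0.1755
234 208 [128 130 178] [   2.1 -151. ] 0.1836
235 208 [132 133 204] [   3.8 -152.3] 0.1767
235 209 [130 131 195] [   1.5 -153.6] 0.1772
235 210 [109 111 163] [  -3.3 -152.4] 0.1824
236 209 [165 167 213] [  -0.9 -150.9] 0.1777
236 210 [124 124 201] [  -1.3 -154.1] 0.1747
237 210 [137 138 175] [  -5.3 -149.7] 0.1784
237 211 [ 74  76 148] [  -6.3 -152.3] 0.1765
238 211 [ 72  73 117] [  -5.3 -152.9] 0.1707
239 211 [ 78  79 116] [  -6.1 -151.8] 0.1682
top -158 [[210.6 234.2]]
top -155 [[209.8 235. ]]
top -152 [[209.  235.7]]
top -149 [[208.3 236.5]]
top -146 [[207.5 237.2]]
edge -158 [[213.  235.8]]
edge -155 [[212.2 236.5]]
edge -152 [[211.4 237.3]]
edge -149 [[210.7 238. ]]
edge -146 [[209.9 238.8]]
```

```bash
python3 -m creep '[[[0,0,0,0,0,0,0.3],[0,0,0,0,0,0,0.3],[0,0,0,0,0,0,0.3],[0,0,0,0,0,0,0.3],[0,0,0,0,0,0,0.3]]]'
python3 - <<'E'
from h import *
o=bot.get_obs()
p=o['eef_pos']-[0.49378,0.17082,0.14619]
print(o['t'],'ext',-p[0]*np.sin(np.radians(-3.5))+p[1]*np.cos(np.radians(-3.5)),o['contact_force'],o['gripper_width']*85,o['joint_vel'].round(4))
c=bot.calibration('wrist'); im,d=bot.read_camera('wrist'); X=cloud(d,c)
th=np.radians(-3.5);Rt=np.array([[np.cos(th),np.sin(th)],[-np.sin(th),np.cos(th)]])
S=(X[...,:2]-[0.5047,0.302])@Rt.T; z=X[...,2]
print('strips',[round(float(np.nanmedian(z[(abs(S[...,0]-cx)<.003)&(S[...,1]>.02)&(S[...,1]<.035)&(z>.03)&(z<.06)])*1000),1) for cx in np.arange(-31.5,32,9)/1000])
m=(X[...,0]>.36)&(X[...,0]<.42)&(X[...,1]>.15)&(X[...,1]<.26)
print('block top z',np.nanmax(z[m]))
print(bot.hand_in())
E
```

```text
t: 23.32
eef_pos: [0.5027, 0.3004, 0.1462]
tool_rot: [0.0, 1.0, -0.03, 0.001]
contact_force: [2.8, -4.7, 5.6]
gripper_width: 0.462
23.325 ext 0.12988552563880945 [ 2.75980497 -4.70409054  5.55369519] 39.22758289207262 [ 0.0019 -0.0006  0.0003  0.0005  0.0007  0.0013 -0.0004]
strips [44.5, 44.5, 44.6, 44.4, 44.5, 44.5, 44.6, 44.5]
block top z 0.08263059114026411
the job is handed in; nothing more can be done
None
```

The job is handed in, at about 23 s of the 72 s allowed. No verdict was reported.

**Pressing:** I took the block by its green handle and slid it from 35 mm short of the plate's middle to 37 mm past it. It pressed with roughly 6–8 N throughout, well under the 30 N limit. After that I stood it on the bench beside the station and let go.

**Camera arm:** I pinched the head with 30 N so the button went in, then drew the arm out. I was still holding it there at hand-in.

**Last checks:**
- **Strips:** all eight measured 44.4–44.6 mm high, down from about 47 mm before pressing. Fully home is 44 mm, so they sit home within camera accuracy.
- **Block:** its top is 82.6 mm above the bench (83 mm nominal), and it looked upright in the side picture.
- **Extension:** 129.9 mm by the tool's travel and about 130 mm by the head's depth. The red line was seen at the sleeve's mouth, and the joint speeds were near zero.
- **Button:** I saw this only through the jaw opening, 39.2 mm against the stated 40 mm with the button fully in.
- **Timer, petri dish, bottle, beaker:** I had no contact with them and planned paths clear of them. I did not re-measure where they stand.

No check failed or disagreed beyond those sub-millimetre differences.

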